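# Hang the cut-out chopping board level on the utensil rail

## Robot

A 6-joint arm with a two-finger parallel gripper is mounted at the origin on the work surface. World frame = base frame: x ahead of the robot, y to its left, z up, the work surface at z = 0. Lengths are in m, angles in degrees, forces in N, time in s.
With the tool pointing down it reaches from about 0.3 to 0.75 m from the base axis. Payload 8.5 kg.
Tool frame: the origin (TCP) lies on the centre line of the jaws, within the pads' length; the fingertips stand 17 mm ahead of it and the grasp point (between the pads) lies 2 mm behind it (env.tip_extent is the distance from the TCP to the fingertips, in m); z points along the fingers, y is the direction in which the jaws open and shut (so a half turn about z gives the same grasp; the last joint's range is limited). The gripper opens to 85 mm and grips with 20 to 120 N. Pads are 22 mm wide; open, the fingers measure 114 mm over their backs; the gripper's body (76 mm by 85 mm) begins 54 mm behind the grasp point. The pads swing forward as they close: fully open they stand 13 mm farther back than shut.
Start: joints at [-81.664, 21.807, 74.336, -0, 83.858, -12.336], TCP at [0.194, -0.515, 0.248] pointing down, gripper open.
Joint ranges: [-178.18, 178.18], [-50.72, 133.34], [12.68, 142.11], [-81.47, 261.47], [9.98, 163.14], [-165.26, 165.26]. Speed limits (degrees/s): [136.94, 136.94, 180, 180, 180, 180].

## Interface

Orientations are given as a 3x3 rotation matrix whose columns are the frame's x, y, z axes.
In Python, from rig import telemetry, get_image, camera_params, close_job, env gives the robot as it stands.
- The arm moves only by the tool apply_moves, never from a script. Its argument "motion" is a list of rows, each an object of numbers: "tx", "ty", "tz": the shift along the tool's x, y, z in cm; "turn": the turn about the tool's z in degrees; "jaw": the gripper's target within -1 to 1 (fully open at 1, half-way at 0, shut at -1). In form: [{"tx": .., "ty": .., "tz": .., "turn": .., "jaw": ..}, ...]. A call has 1 to 5 rows; each row is the pose to reach, as a shift and turn from the pose measured when the call began, along the tool's axes at that moment; what a row does not reach only later rows make up. A row lasts 1/12 s, in which the tool goes at most 41.7 mm and 7.16 degrees, less where a joint would pass 70% of its speed; a pose out of reach is approached as far as the arm can. A call with a gripper value outside its range is refused whole. The fingers move at their own pace and stop on an object; "squeeze" is the grip in N (left out, the last holds). Time passes only in rows, so rows that repeat a pose let the fingers close. It gives the time, the measured TCP pose, the force and the opening at its end, in the units of the state.
- telemetry.observe(): the state, without advancing time (a new reading comes with each control period).
- get_image(name): name is "scene" or "top" or "wrist"; returns (picture, depth): 400x640x3 uint8, red, green, blue; 400x640 float32, m along the optical axis (not along the pixel's ray), 0 where there is no reading.
- camera_params(name): a dict with "fx", "fy", "cx", "cy" (pixels), "rvec" (rotation vector, rad) and "tvec" (3), from world to camera coordinates, as OpenCV has them. Camera axes: x right, y down, z forward; pixel columns grow to the right and rows downward; lengths in m; the calibration is good to about 2 mm. A picture is of the moment at which its call begins: read the wrist's pose just before it. camera_params takes no time and is no camera call; for the wrist camera it gives the pose at the moment of the call.
- close_job(): hands the job in, once; it reports no verdict.
The state is a dict: "time_s": time; "q": joint angles; "qvel": joint speeds; "joint_efforts": joint torques, N m; "position": TCP position; "tool_rot": TCP orientation; "ft_force": force on the tool from outside, world axes, zero at the start; "wrist_torque": the same for the moment, N m; "grip_width": finger opening in m.
Only numpy, scipy, OpenCV 4.12 (cv2) and the standard library are available. Lean on these libraries where they do the work, as an engineer would, in place of code of your own. Each camera call takes 0.05 s, during which the arm holds its last target. There are 200 camera calls.

## Task

Take the chopping board with the cut-out corner out of the dish rack and hang it on the free hook of the utensil rail, through whichever one of its four finger holes lets it hang level. Leave it hanging there by itself, at rest, and leave the other things where they are.

Things in the scene. Friction and masses are not known exactly. Their poses are not given: they have to be found in the camera images.
- board_center (a point): L-shaped wooden chopping board: outline 200 wide, 180 high, 10 thick, with 110 wide x 105 high cut out of its lower -y corner; even material, 0.2 kg. Point: centre of the 200x180 outline, in mid-thickness. Axes: x through the thickness, y along the width, z up the board to its straight top edge. It leans in a rack slot, z tipped 30 degrees from vertical towards the robot, -x face to the robot.
- hole_1 (a point): Centre of the first of the board's four equal round finger holes, 22 mm across, right through, in a row 24 mm below the top edge, 44 mm apart; this one at y = -66 mm of the board, over the cut-out. Same axes as the board.
- hole_2 (a point): Centre of the second hole, at y = -22 mm of the board, over the cut-out.
- hole_3 (a point): Centre of the third hole, at y = +22 mm of the board, over the leg.
- hole_4 (a point): Centre of the fourth hole, at y = +66 mm of the board, over the leg.
- hook_root (a point): Root of the free hook, on the axis of the fixed utensil rail's bar (12 mm thick, 250 mm above the worktop, from 140 mm to the -y side to 280 mm to the +y side). The hook is a straight round prong 9 mm thick, 75 mm out along -x, rising 21 mm; friction keeps a thing where it is put on it. Rail axes: bar along y, z up. A ladle and a turner hang on like hooks 165 and 235 mm to +y.
- hook_tip (a point): Centre of the rounded tip of the free hook (75 mm out and 21 mm above hook_root). Same axes as the rail.
- hook_mid (a point): Middle of the free hook's axis, half-way between hook_root and hook_tip. Same axes as the rail.
- rack: Fixed wire dish rack in a drip tray, 440 x 330 mm, rim 75 mm high; origin on the worktop under its centre. Slots at x = -70, 0, 70 and 140 mm; in each, a wire divider 120 mm long, leaning 30 degrees to -x, bears against the -x face of the thing in it. The L-shaped board is in the slot at x = 0 or +140 mm; its top 60 mm stand above the divider, to be gripped, and it pulls out along its own z.
- plain_board: Bystander: plain rectangular chopping board of the same wood, 220 x 165 x 10 mm, with one long grip slot, leaning in the rack two slots from the other board. Origin: centre of its bottom edge.
- sushi_plate: Bystander: rectangular white plate 170 x 130 x 10 mm leaning in the rack's slot nearest to the robot. Origin: centre of its bottom edge.
- rice_bowl: Bystander: white bowl, 130 mm wide, 60 mm high, behind the utensil rail. Origin under its centre.
- sauce_bottle: Bystander: amber bottle, 56 mm wide, 170 mm high, at the back. Origin under its centre.
- tea_cup: Bystander: cup, 76 mm wide, 80 mm high. Origin under its centre.
- kitchen_knife: Bystander: kitchen knife, 300 mm long, 18 mm high, lying on a bamboo sushi mat in front of the robot. Origin between blade and handle, on its underside.

How it is judged:
By the outcome, as a careful person would: the job done as asked, in the order asked, and still so for the second after the job is handed in, with the robot touching nothing.
It also fails if it takes over 50 s, if anything falls off the work surface, if the arm or the gripper's body presses on something with over 40 N, if the wrist force passes 120 N, or if a joint passes its speed limit or range.

## Working session

There is one attempt and no reset: what is moved stays moved. The work goes in short steps, Python scripts to look and compute and a tool call to move; the robot and the scene stay as the last step left them, time stands still between calls to the robot, and variables do not carry over. Pictures are saved under pics/ and viewed, about 8 in all and at most 12, crops included, and the job is handed in when it is done.

Besides the shell and the picture viewer there is one more tool, called after ">>>" in YAML: its name, and indented under it one key for each argument. apply_moves: Moves the arm, as the interface text tells. Its arguments: {"type":"object","properties":{"motion":{"type":"array"},"squeeze":{"type":"number"}},"required":["motion"]}

```bash
ls; mkdir -p pics
cat > h.py <<'E'
import numpy as np,cv2
from rig import telemetry,get_image,camera_params,close_job,env
def save(n,im): cv2.imwrite('pics/'+n,im[:,:,::-1])
def world(name,depth,P=None):
    p=P or camera_params(name);R=cv2.Rodrigues(np.array(p['rvec'],float))[0]
    v,u=np.mgrid[:400,:640]
    c=np.stack([(u-p['cx'])/p['fx']*depth,(v-p['cy'])/p['fy']*depth,depth],-1)
    return (c-np.array(p['tvec']).reshape(3))@R
def proj(name,X):
    p=camera_params(name);K=np.array([[p['fx'],0,p['cx']],[0,p['fy'],p['cy']],[0,0,1]])
    return cv2.projectPoints(np.array(X,float).reshape(-1,1,3),np.array(p['rvec'],float),np.array(p['tvec'],float),K,None)[0].reshape(-1,2)
E
python3 - <<'E'
from h import *
s=telemetry.observe();print(s);print(env.tip_extent)
for n in('scene','top'):
    im,d=get_image(n);save(n+'1.png',im);np.savez(n+'1.npz',im=im,d=d)
    p=camera_params(n);R=cv2.Rodrigues(np.array(p['rvec']))[0];print(n,-R.T@np.array(p['tvec']).ravel(),R[2],p['fx'])
E
```

```text
pics
{'time_s': 0.0, 'q': array([-8.16639055e+01,  2.18433426e+01,  7.43857917e+01,  1.30590536e-04,
        8.38601549e+01, -1.23355829e+01]), 'qvel': array([ 0.08113021, -0.01541252,  0.02892061,  0.02931387, -0.01133052,
       -0.05676348]), 'joint_efforts': array([-3.60608956e-04, -4.48465848e+01, -2.31274652e+01, -2.35189927e-04,
        4.77249414e-03, -2.91489994e-05]), 'position': array([ 0.19411558, -0.51430796,  0.24768362]), 'tool_rot': array([[ 9.35618772e-01,  3.53011989e-01, -2.23692613e-04],
       [ 3.53011901e-01, -9.35617560e-01,  1.54225473e-03],
       [ 3.35143672e-04, -1.52192863e-03, -9.99998786e-01]]), 'ft_force': array([-0.09797391,  0.05105558,  0.70073655]), 'wrist_torque': array([ 0.02793501, -0.01217982, -0.03197953]), 'grip_width': 0.08525722951197036}
0.017
scene [0.93458398 0.45726662 0.91371076] [-0.38649772 -0.44156781 -0.80971438] 374.1928164084099
top [0.35408839 0.04177706 1.31952765] [ 0.17556523  0.01607462 -0.98433656] 370.22870560761356
```

View pics/scene1.png

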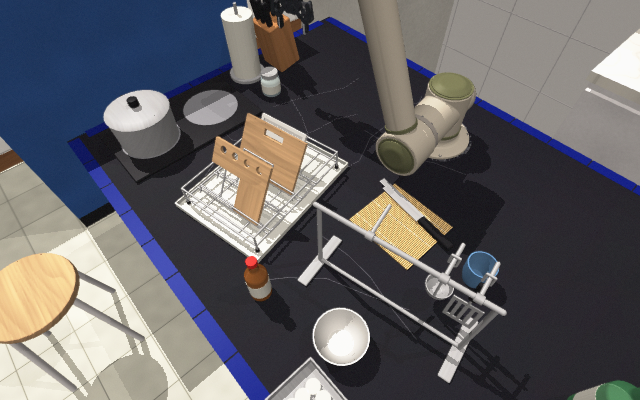

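View pics/top1.png

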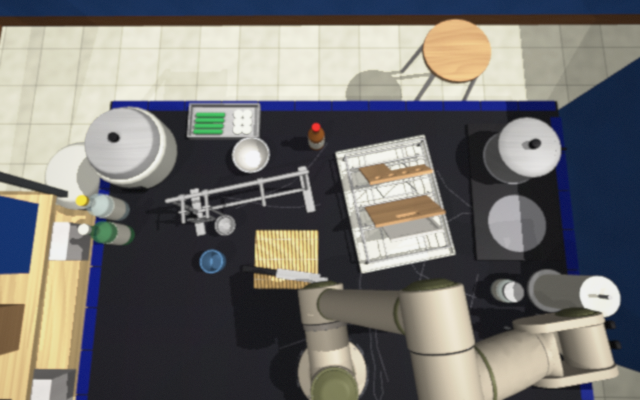

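Run:
```python
from h import *
z=np.load('scene1.npz');im,d=z['im'],z['d'];W=world('scene',d)
np.save('W.npy',W)
hsv=cv2.cvtColor(im,cv2.COLOR_RGB2HSV)
m=np.zeros(d.shape,bool);m[130:226,200:276]=1
m&=(hsv[...,0]<20)&(hsv[...,1]>70)&(d>0)
P=W[m];
best=None;rng=np.random.default_rng(0)
for _ in range(500):
    a,b,c=P[rng.choice(len(P),3,0)];n=np.cross(b-a,c-a);l=np.linalg.norm(n)
    if l<1e-6: continue
    n/=l;k=abs((P-a)@n)<.003
    if best is None or k.sum()>best.sum():best=k
Q=P[best];c=Q.mean(0);n=np.linalg.svd(Q-c)[2][2];n*=np.sign(n[0]);print(len(P),len(Q),'n',n,'tilt',np.degrees(np.arcsin(n[2])))
y=np.array([-n[1],n[0],0]);y/=np.linalg.norm(y);zz=np.cross(n,y)
yy=(Q-c)@y;z2=(Q-c)@zz
print('yaw',np.degrees(np.arctan2(y[1],y[0])),'y',np.percentile(yy,[0,1,99,100]),'z',np.percentile(z2,[0,1,99,100]),zz)
C=c+y*(yy.max()+yy.min())/2+zz*(z2.max()-.09)-n*.005
C2=c+y*(yy.max()+yy.min())/2+zz*(z2.max()+z2.min())/2-n*.005
print('center',C,C2,'bottom z',(C-zz*.09)[2])
# rail
k=(W[...,2]>.235)&(W[...,2]<.29)&(d>0);k[:195]=0;k[:,:300]=0;k[:,520:]=0;k[320:]=0
P=W[k];print(len(P))
k2=k&(W[...,2]<.262)
P2=W[k2][:,:2].astype(np.float32)
best=None
for _ in range(500):
    a,b=P2[rng.choice(len(P2),2,0)];t=b-a;l=np.linalg.norm(t)
    if l<.05: continue
    t/=l;kk=abs((P2-a)@np.array([-t[1],t[0]]))<.005
    if best is None or kk.sum()>best.sum():best=kk
Q=W[k2][best];c=Q.mean(0);t=np.linalg.svd(Q[:,:2]-c[:2])[2][0];t*=np.sign(t[1]);s=(Q[:,:2]-c[:2])@t
print('bar',c,t,'yaw',np.degrees(np.arctan2(t[1],t[0]))-90,'ends',c[:2]+t*s.min(),c[:2]+t*s.max(),s.max()-s.min(),'zmax',np.percentile(Q[:,2],[50,95]))
nx=np.array([t[1],-t[0]])
A=(P[:,:2]-c[:2])@nx;B=(P[:,:2]-c[:2])@t-s.min()
h=(A<-.012)&(A>-.1);
o=np.argsort(B[h])
for lo,hi in((0.1,.2),(.25,.34),(.34,.42)):
    q=h&(B>lo)&(B<hi)
    if q.sum():print(q.sum(),'B',np.median(B[q]),B[q].min(),B[q].max(),'A',A[q].min(),'z at tip',P[q][np.argsort(A[q])[:5]].round(4).tolist())
```

```text
3464 2170 n [0.84846629 0.171424   0.50071825] tilt 30.047530254198588
yaw 101.42226755225303 y [-0.12583817 -0.1212592   0.07578367  0.07750603] z [-0.11160539 -0.10770823  0.06881149  0.07020424] [-0.49080116 -0.09916139  0.86561033]
center [ 0.66416003 -0.20075471  0.11606913] [ 0.66460412 -0.20066499  0.11528591] bottom z 0.03816419847587817
2119
bar [0.57580389 0.31244904 0.25500397] [-0.2122872   0.97720732] yaw 12.256421698298524 ends [0.62626467 0.08016631] [0.53520803 0.49932119] 0.42893137200349807 zmax [0.25573286 0.25969519]
142 B 0.14447886331284227 0.1391685212094789 0.14848002705400193 A -0.08078186931832153 z at tip [[0.5168, 0.2034, 0.2746], [0.5168, 0.2063, 0.2739], [0.5196, 0.2027, 0.2764], [0.5207, 0.201, 0.2757], [0.5192, 0.2083, 0.2745]]
242 B 0.3085597848833105 0.2976963909200176 0.31943606315558565 A -0.08060453592781541 z at tip [[0.4814, 0.3672, 0.274], [0.4821, 0.3648, 0.2756], [0.4833, 0.366, 0.2746], [0.4844, 0.3637, 0.2768], [0.485, 0.3622, 0.2756]]
261 B 0.37810965794423346 0.36747119869570666 0.38926554050636 A -0.07951079502116229 z at tip [[0.4681, 0.4337, 0.2756], [0.4691, 0.4325, 0.2751], [0.4691, 0.4349, 0.2745], [0.4689, 0.4362, 0.2762], [0.4709, 0.4299, 0.2738]]
```

```bash
cat >> h.py <<'E'
def go(x,y,z,yaw):
    s=telemetry.observe();R=s['tool_rot'];t=R.T@(np.array([x,y,z])-s['position'])*100
    cur=np.degrees(np.arctan2(R[1,1],R[0,1]));print('t',s['time_s'],'pos',s['position'].round(4),'yaw',cur.round(2),'w',s['grip_width'].round(4),'F',s['ft_force'].round(1),'\n tx ty tz turn',t.round(2),np.round(-((yaw-cur+180)%360-180),2))
E
python3 -c "
from h import *
go(.630,-.216,.255,11.4)"
```

```text
Traceback (most recent call last):
  File "h.py", line 14, in go
    cur=np.degrees(np.arctan2(R[1,1],R[0,1]));print('t',s['time_s'],'pos',s['position'].round(4),'yaw',cur.round(2),'w',s['grip_width'].round(4),'F',s['ft_force'].round(1),'\n tx ty tz turn',t.round(2),np.round(-((yaw-cur+180)%360-180),2))
                                                                                                                        ^^^^^^^^^^^^^^^^^^^^^
AttributeError: 'float' object has no attribute 'round'
```

>>> apply_moves:
  motion:
    - {"tx": 51.3,"ty": -12.5,"tz": -0.7,"turn": -80.7,"jaw": 1}
    - {"tx": 51.3,"ty": -12.5,"tz": -0.7,"turn": -80.7,"jaw": 1}
    - {"tx": 51.3,"ty": -12.5,"tz": -0.7,"turn": -80.7,"jaw": 1}
    - {"tx": 51.3,"ty": -12.5,"tz": -0.7,"turn": -80.7,"jaw": 1}
    - {"tx": 51.3,"ty": -12.5,"tz": -0.7,"turn": -80.7,"jaw": 1}

```text
time_s: 0.52
position: [0.3673, -0.3954, 0.2508]
tool_rot: [[0.547, 0.837, -0.0], [0.837, -0.547, 0.001], [0.001, -0.001, -1.0]]
ft_force: [1.2, -0.2, 0.7]
grip_width: 0.0852
```

```bash
python3 -c "
from h import *
go(.630,-.216,.255,11.4)"
```

```text
Traceback (most recent call last):
  File "h.py", line 14, in go
    cur=np.degrees(np.arctan2(R[1,1],R[0,1]));print('t',s['time_s'],'pos',s['position'].round(4),'yaw',cur.round(2),'w',s['grip_width'].round(4),'F',s['ft_force'].round(1),'\n tx ty tz turn',t.round(2),np.round(-((yaw-cur+180)%360-180),2))
                                                                                                                        ^^^^^^^^^^^^^^^^^^^^^
AttributeError: 'float' object has no attribute 'round'
```

```bash
sed -i "s/s\['grip_width'\].round(4)/round(float(s['grip_width']),4)/" h.py; python3 -c "
from h import *
go(.630,-.216,.255,11.4)"
```

```text
t 0.5167 pos [ 0.3673 -0.3954  0.2508] yaw -33.19 w 0.0852 F [ 1.2 -0.2  0.7] 
 tx ty tz turn [29.39 12.16 -0.41] -44.59
```

>>> apply_moves:
  motion:
    - {"tx": 29.4,"ty": 12.2,"tz": -0.4,"turn": -44.6,"jaw": 1}
    - {"tx": 29.4,"ty": 12.2,"tz": -0.4,"turn": -44.6,"jaw": 1}
    - {"tx": 29.4,"ty": 12.2,"tz": -0.4,"turn": -44.6,"jaw": 1}
    - {"tx": 29.4,"ty": 12.2,"tz": -0.4,"turn": -44.6,"jaw": 1}
    - {"tx": 29.4,"ty": 12.2,"tz": -0.4,"turn": -44.6,"jaw": 1}

```text
time_s: 0.93
position: [0.5394, -0.2777, 0.2533]
tool_rot: [[-0.046, 0.999, -0.001], [0.999, 0.046, 0.001], [0.001, -0.001, -1.0]]
ft_force: [0.2, -1.2, 0.3]
grip_width: 0.0852
```

```bash
python3 -c "
from h import *
go(.630,-.216,.255,11.4)"
```

```text
t 0.9333 pos [ 0.5394 -0.2777  0.2533] yaw 2.65 w 0.0852 F [ 0.2 -1.2  0.3] 
 tx ty tz turn [ 5.74  9.33 -0.17] -8.75
```

>>> apply_moves:
  motion:
    - {"tx": 5.7,"ty": 9.3,"tz": -0.2,"turn": -8.8,"jaw": 1}
    - {"tx": 5.7,"ty": 9.3,"tz": -0.2,"turn": -8.8,"jaw": 1}
    - {"tx": 5.7,"ty": 9.3,"tz": -0.2,"turn": -8.8,"jaw": 1}
    - {"tx": 5.7,"ty": 9.3,"tz": -0.2,"turn": -8.8,"jaw": 1}

```text
time_s: 1.27
position: [0.6329, -0.2125, 0.2539]
tool_rot: [[-0.204, 0.979, -0.001], [0.979, 0.204, 0.003], [0.003, -0.0, -1.0]]
ft_force: [-0.4, -0.2, -0.1]
grip_width: 0.0855
```

```bash
python3 -c "
from h import *
go(.630,-.216,.181,11.4)
C=np.array([.66416,-.20075,.11607]);z=np.array([-.4908,-.0992,.8656]);y=np.array([-.198,.980,0])
n=np.cross(y,z)
pts=[C+z*.09+y*a+n*b for a in(-.1,.1) for b in (-.005,.005)]+[C+z*.066+y*a-n*.005 for a in(-.066,-.022,.022,.066)]
im,d=get_image('wrist');im=im.copy()
for u,v in proj('wrist',pts):
    if abs(u)<2000: cv2.circle(im,(int(u),int(v)),3,(255,0,255),-1)
save('w1.png',im)"
```

```text
t 1.2667 pos [ 0.6329 -0.2125  0.2539] yaw 11.76 w 0.0855 F [-0.4 -0.2 -0.1] 
 tx ty tz turn [-0.31 -0.35  7.29] 0.36
```

View pics/w1.png

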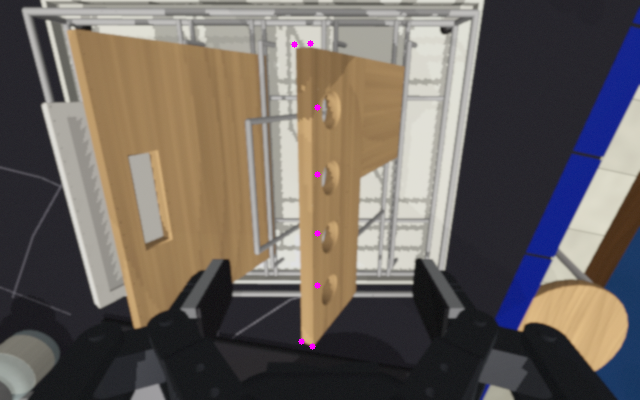

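>>> apply_moves:
  motion:
    - {"tx": -0.3,"ty": -0.3,"tz": 3.6,"turn": 0.3,"jaw": 1}
    - {"tx": -0.3,"ty": -0.3,"tz": 7.3,"turn": 0.3,"jaw": 1}
    - {"tx": -0.3,"ty": -0.3,"tz": 7.3,"turn": 0.3,"jaw": 1}
    - {"tx": -0.3,"ty": -0.3,"tz": 7.3,"turn": 0.3,"jaw": 1}

```text
time_s: 1.65
position: [0.6277, -0.2182, 0.1802]
tool_rot: [[-0.196, 0.981, -0.005], [0.981, 0.196, 0.004], [0.005, -0.004, -1.0]]
ft_force: [0.2, 0.1, 0.7]
grip_width: 0.0856
```

```bash
python3 -c "
from h import *
go(.630,-.216,.181,11.4)
im,d=get_image('wrist');save('w2.png',im)"
```

```text
t 1.65 pos [ 0.6277 -0.2182  0.1802] yaw 11.29 w 0.0856 F [0.2 0.1 0.7] 
 tx ty tz turn [ 0.17  0.27 -0.08] -0.11
```

View pics/w2.png

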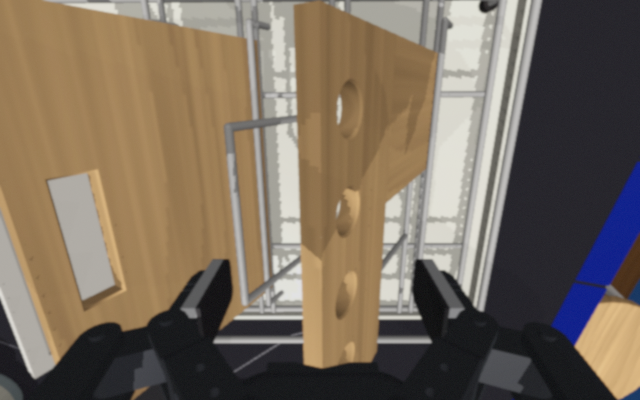

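>>> apply_moves:
  motion:
    - {"tx": 0.2,"ty": 0.2,"tz": 0,"turn": 0,"jaw": 0}
    - {"tx": 0.2,"ty": 0.2,"tz": 0,"turn": 0,"jaw": -0.4}
    - {"tx": 0.2,"ty": 0.2,"tz": 0,"turn": 0,"jaw": -1}
    - {"tx": 0.2,"ty": 0.2,"tz": 0,"turn": 0,"jaw": -1}
    - {"tx": 0.2,"ty": 0.2,"tz": 0,"turn": 0,"jaw": -1}
  squeeze: 25

```text
time_s: 2.12
position: [0.6303, -0.2162, 0.1832]
tool_rot: [[-0.196, 0.981, -0.0], [0.981, 0.196, 0.001], [0.001, -0.0, -1.0]]
ft_force: [-0.1, -0.4, 0.7]
grip_width: 0.0257
```

>>> apply_moves:
  motion:
    - {"tx": 0,"ty": 0,"tz": 0,"turn": 0,"jaw": -1}
    - {"tx": 0,"ty": 0,"tz": 0,"turn": 0,"jaw": -1}
    - {"tx": 0,"ty": 0,"tz": 0,"turn": 0,"jaw": -1}
    - {"tx": 0,"ty": 0,"tz": 0,"turn": 0,"jaw": -1}

```text
time_s: 2.45
position: [0.6309, -0.2163, 0.1837]
tool_rot: [[-0.196, 0.981, 0.002], [0.981, 0.196, 0.001], [0.0, 0.002, -1.0]]
ft_force: [3.1, -0.6, 2.6]
grip_width: 0.0221
```

>>> apply_moves:
  motion:
    - {"tx": 0,"ty": -0.5,"tz": -0.87,"turn": 0,"jaw": -1}
    - {"tx": 0,"ty": -1.0,"tz": -1.73,"turn": 0,"jaw": -1}
    - {"tx": 0,"ty": -1.5,"tz": -2.6,"turn": 0,"jaw": -1}
    - {"tx": 0,"ty": -2.0,"tz": -3.46,"turn": 0,"jaw": -1}

```text
time_s: 2.78
position: [0.6125, -0.2196, 0.2179]
tool_rot: [[-0.197, 0.98, 0.005], [0.98, 0.197, 0.002], [0.001, 0.005, -1.0]]
ft_force: [11.6, 2.5, -6.2]
grip_width: 0.0209
```

```bash
python3 -c "
from h import *
go(.630,-.216,.181,11.4)
im,d=get_image('wrist');save('w3.png',im)
im2,d=get_image('scene');save('s3.png',np.vstack([im[:300],cv2.resize(im2[100:250,150:470],(640,300))]))"
```

```text
t 2.7833 pos [ 0.6125 -0.2196  0.2179] yaw 11.34 w 0.0209 F [11.6  2.5 -6.2] 
 tx ty tz turn [0.   1.77 3.7 ] -0.06
```

View pics/s3.png

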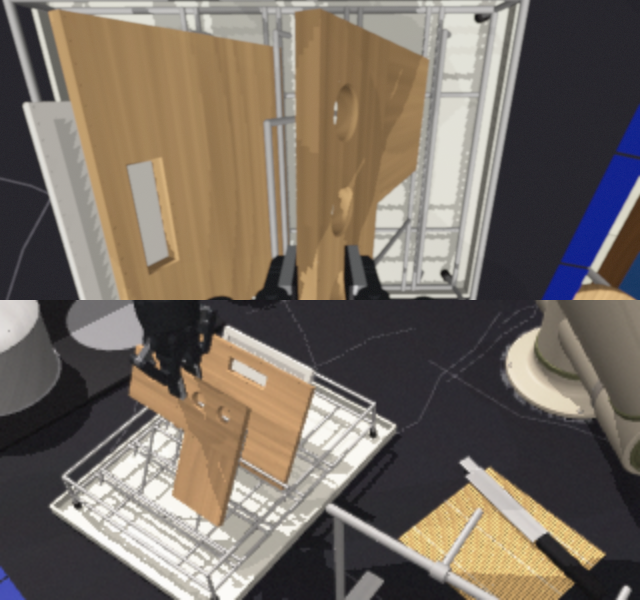

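>>> apply_moves:
  motion:
    - {"tx": 0,"ty": -0.2,"tz": -0.9,"turn": 0,"jaw": -1}
    - {"tx": 0,"ty": -0.7,"tz": -1.8,"turn": 0,"jaw": -1}
    - {"tx": 0,"ty": -1.2,"tz": -2.7,"turn": 0,"jaw": -1}
    - {"tx": 0,"ty": -1.7,"tz": -3.6,"turn": 0,"jaw": -1}
    - {"tx": 0,"ty": -2.2,"tz": -4.5,"turn": 0,"jaw": -1}

```text
time_s: 3.3
position: [0.5908, -0.2244, 0.2646]
tool_rot: [[-0.196, 0.981, 0.008], [0.981, 0.196, 0.0], [-0.001, 0.008, -1.0]]
ft_force: [7.1, 1.6, -4.4]
grip_width: 0.0204
```

>>> apply_moves:
  motion:
    - {"tx": 0,"ty": -0.4,"tz": -0.9,"turn": 0,"jaw": -1}
    - {"tx": 0,"ty": -0.9,"tz": -1.8,"turn": 0,"jaw": -1}
    - {"tx": 0,"ty": -1.4,"tz": -2.7,"turn": 0,"jaw": -1}
    - {"tx": 0,"ty": -1.9,"tz": -3.6,"turn": 0,"jaw": -1}
    - {"tx": 0,"ty": -2.4,"tz": -4.5,"turn": 0,"jaw": -1}

```text
time_s: 3.72
position: [0.5665, -0.229, 0.3091]
tool_rot: [[-0.196, 0.98, 0.007], [0.981, 0.196, 0.002], [0.0, 0.007, -1.0]]
ft_force: [4.7, 1.0, -5.3]
grip_width: 0.01
```

```bash
python3 -c "
from h import *
go(.630,-.216,.181,11.4)
im,d=get_image('wrist');save('w3.png',im)
im2,d=get_image('scene');save('s4.png',np.vstack([im[:300],cv2.resize(im2[100:250,150:470],(640,300))]))"
```

```text
t 3.7167 pos [ 0.5665 -0.229   0.3091] yaw 11.33 w 0.01 F [ 4.7  1.  -5.3] 
 tx ty tz turn [ 0.02  6.39 12.85] -0.07
```

View pics/s4.png

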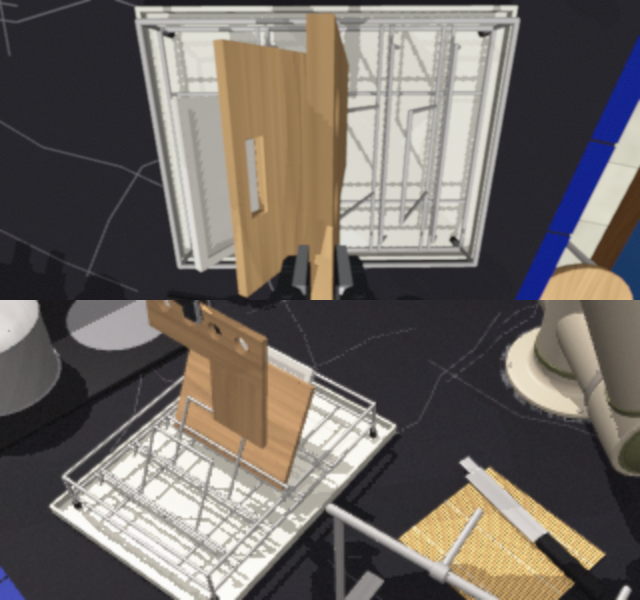

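>>> apply_moves:
  motion:
    - {"tx": 0,"ty": 0,"tz": -0.5,"turn": 0,"jaw": -1}
    - {"tx": 0,"ty": 0,"tz": -1.5,"turn": 0,"jaw": -1}
    - {"tx": 0,"ty": 0,"tz": -3,"turn": 0,"jaw": -1}
    - {"tx": 0,"ty": 0,"tz": -6,"turn": 0,"jaw": -1}
    - {"tx": 0,"ty": 0,"tz": -9,"turn": 0,"jaw": -1}
  squeeze: 60

```text
time_s: 4.23
position: [0.565, -0.2293, 0.4005]
tool_rot: [[-0.195, 0.981, 0.005], [0.981, 0.195, 0.001], [-0.0, 0.005, -1.0]]
ft_force: [1.0, -1.2, -1.4]
grip_width: 0.0085
```

>>> apply_moves:
  motion:
    - {"tx": 0,"ty": -1,"tz": -2.5,"turn": 0,"jaw": -1}
    - {"tx": 0,"ty": -2,"tz": -2.5,"turn": 0,"jaw": -1}
    - {"tx": 0,"ty": -2,"tz": -2.5,"turn": 0,"jaw": -1}

```text
time_s: 4.48
position: [0.5439, -0.2336, 0.4263]
tool_rot: [[-0.194, 0.981, 0.004], [0.981, 0.194, -0.001], [-0.001, 0.004, -1.0]]
ft_force: [-0.9, -0.1, -2.5]
grip_width: 0.0087
```

Run:
```python
from h import *
go(.46,.05,.41,12.3)
W=[]
im,d=get_image('scene');save('s5.png',im)
W=world('scene',d)
hsv=cv2.cvtColor(im,cv2.COLOR_RGB2HSV)
s=telemetry.observe();p=s['position'];R=s['tool_rot'];L=(W-p)@R  # tool coords
m=(hsv[...,0]<22)&(hsv[...,1]>60)&(d>0)&(abs(L[...,1])<.03)&(abs(L[...,0])<.16)&(L[...,2]>-.05)&(L[...,2]<.2)
Q=L[m];print(m.sum(),np.percentile(Q,[1,50,99],axis=0).round(4))
for _ in range(3):
    c=np.median(Q,0);A=np.c_[Q[:,[0,2]],np.ones(len(Q))];k=np.linalg.lstsq(A,Q[:,1],rcond=None)[0];r=Q[:,1]-A@k;Q=Q[abs(r)<.004]
print('plane y=',k,len(Q),'x rng',np.percentile(Q[:,0],[.3,99.7]),'z rng',np.percentile(Q[:,2],[.3,99.7]))
# in-plane rotation: min area rect of hull
print(cv2.minAreaRect((Q[:,[0,2]]*1000).astype(np.float32)))
```

```text
t 4.4833 pos [ 0.5439 -0.2336  0.4263] yaw 11.18 w 0.0087 F [-0.9 -0.1 -2.5] 
 tx ty tz turn [29.45 -2.74  1.58] -1.12
2701 [[-0.0879 -0.0052 -0.0065]
 [ 0.0485  0.0044  0.0512]
 [ 0.1087  0.0072  0.1715]]
plane y= [-0.00110963  0.01443928  0.00358313] 2450 x rng [-0.09043523  0.10950305] z rng [-0.00660832  0.17428484]
((8.979598999023438, 84.47289276123047), (201.6627960205078, 183.08212280273438), 0.5690696835517883)
```

View pics/s5.png

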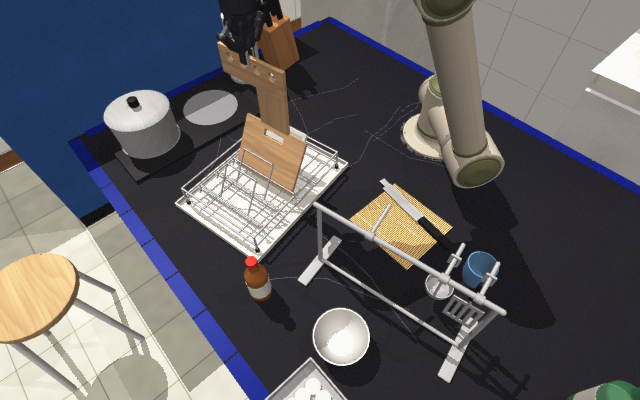

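```bash
python3 -c "
from h import *
go(.485,.166,.42,12.2)"
```

```text
t 4.5333 pos [ 0.5445 -0.2334  0.425 ] yaw 11.19 w 0.0085 F [ 0.3  0.1 -3.6] 
 tx ty tz turn [40.34  1.91  0.52] -1.01
```

>>> apply_moves:
  motion:
    - {"tx": 10,"ty": -0.2,"tz": 0,"turn": -0.3,"jaw": -1}
    - {"tx": 20,"ty": -0.5,"tz": 0,"turn": -0.6,"jaw": -1}
    - {"tx": 20,"ty": -0.5,"tz": 0,"turn": -1,"jaw": -1}
    - {"tx": 20,"ty": -0.5,"tz": 0,"turn": -1,"jaw": -1}
    - {"tx": 20,"ty": -0.5,"tz": 0,"turn": -1,"jaw": -1}

```text
time_s: 4.95
position: [0.4997, -0.0356, 0.4238]
tool_rot: [[-0.212, 0.977, -0.001], [0.977, 0.212, 0.002], [0.002, -0.0, -1.0]]
ft_force: [0.5, -0.3, -1.3]
grip_width: 0.0088
```

```bash
python3 -c "
from h import *
go(.485,.166,.42,12.2)"
```

```text
t 4.95 pos [ 0.4997 -0.0356  0.4238] yaw 12.23 w 0.0088 F [ 0.5 -0.3 -1.3] 
 tx ty tz turn [20.02  2.84  0.42] 0.03
```

>>> apply_moves:
  motion:
    - {"tx": 6,"ty": 0.5,"tz": 0,"turn": 0,"jaw": -1}
    - {"tx": 12,"ty": 1.5,"tz": 0,"turn": 0,"jaw": -1}
    - {"tx": 17,"ty": 2.5,"tz": 0,"turn": 0,"jaw": -1}
    - {"tx": 20,"ty": 2.8,"tz": 0.4,"turn": 0,"jaw": -1}
    - {"tx": 20,"ty": 2.8,"tz": 0.4,"turn": 0,"jaw": -1}

```text
time_s: 5.37
position: [0.4838, 0.1682, 0.4188]
tool_rot: [[-0.212, 0.977, -0.004], [0.977, 0.212, 0.001], [0.002, -0.004, -1.0]]
ft_force: [0.2, 0.4, -2.4]
grip_width: 0.0088
```

>>> apply_moves:
  motion:
    - {"tx": 0,"ty": 0,"tz": 3,"turn": 0,"jaw": -1}
    - {"tx": 0,"ty": 0,"tz": 6,"turn": 0,"jaw": -1}
    - {"tx": 0,"ty": 0,"tz": 9,"turn": 0,"jaw": -1}
    - {"tx": 0,"ty": 0,"tz": 11,"turn": 0,"jaw": -1}
    - {"tx": 0,"ty": 0,"tz": 11,"turn": 0,"jaw": -1}

```text
time_s: 5.78
position: [0.4815, 0.1683, 0.3034]
tool_rot: [[-0.213, 0.977, -0.016], [0.977, 0.213, -0.001], [0.003, -0.016, -1.0]]
ft_force: [-0.1, 0.9, -1.6]
grip_width: 0.0088
```

```bash
cat > chk.py <<'E'
from h import *
import sys
go(.4985,.1687,.289,12.2)
im,d=get_image('scene')
W=world('scene',d)
hsv=cv2.cvtColor(im,cv2.COLOR_RGB2HSV)
s=telemetry.observe();p=s['position'];R=s['tool_rot'];L=(W-p)@R
m=(hsv[...,0]<22)&(hsv[...,1]>60)&(d>0)&(abs(L[...,1])<.02)&(abs(L[...,0])<.16)&(L[...,2]>-.05)&(L[...,2]<.2)
Q=L[m]
for _ in range(3):
    A=np.c_[Q[:,[0,2]],np.ones(len(Q))];k=np.linalg.lstsq(A,Q[:,1],rcond=None)[0];r=Q[:,1]-A@k;Q=Q[abs(r)<.004]
print('plane',k,len(Q),'x rng',np.percentile(Q[:,0],[.3,99.7]),'z rng',np.percentile(Q[:,2],[.3,99.7]))
rail=np.array([[.977,-.211,0],[.211,.977,0],[0,0,1.]])
h3=p+R@np.array([.031,0,.018]);mid=np.array([.558,.2132,.2605])
print('hole3',h3,'rel mid in rail axes mm',((h3-mid)@rail*1000).round(1))
wi,_=get_image('wrist')
im=im.copy();wi=wi.copy()
tip=mid-.0375*rail[:,0]+[0,0,.0105]
for X in(h3,mid,tip):
    for n,I in(('scene',im),('wrist',wi)):
        u,v=proj(n,X)[0]
        if abs(u)<900 and abs(v)<900: cv2.circle(I,(int(u),int(v)),1 if n=='scene' else 3,(255,0,255),-1)
u,v=proj('scene',h3)[0].astype(int);c=im[max(0,v-65):v+65,u-90:u+90]
save(sys.argv[1],np.vstack([cv2.resize(c,(540,390),interpolation=cv2.INTER_CUBIC),cv2.resize(wi,(540,210+128))[:210]]))
E
python3 chk.py c1.png
```

```text
t 5.7833 pos [0.4815 0.1683 0.3034] yaw 12.27 w 0.0088 F [-0.1  0.9 -1.6] 
 tx ty tz turn [-0.33  1.69  1.41] 0.07
plane [0.0022036  0.00536246 0.00344567] 2750 x rng [-0.09068744  0.10801319] z rng [-0.00385476  0.17824158]
hole3 [0.47573041 0.19862898 0.28841574] rel mid in rail axes mm [-83.5   3.1  27.9]
```

View pics/c1.png

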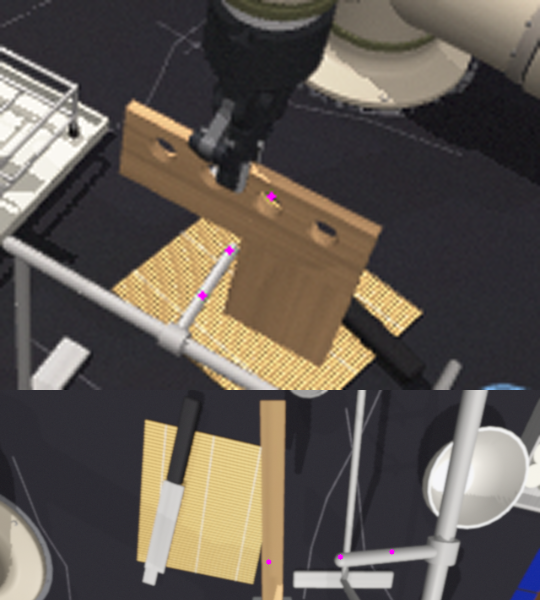

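>>> apply_moves:
  motion:
    - {"tx": -0.3,"ty": 0.5,"tz": 0.4,"turn": 0,"jaw": -1}
    - {"tx": -0.3,"ty": 1.0,"tz": 0.8,"turn": 0,"jaw": -1}
    - {"tx": -0.3,"ty": 1.5,"tz": 1.2,"turn": 0,"jaw": -1}
    - {"tx": -0.3,"ty": 1.5,"tz": 1.2,"turn": 0,"jaw": -1}
    - {"tx": -0.3,"ty": 1.5,"tz": 1.2,"turn": 0,"jaw": -1}

```text
time_s: 6.3
position: [0.4988, 0.1686, 0.2961]
tool_rot: [[-0.212, 0.977, -0.007], [0.977, 0.212, 0.001], [0.002, -0.007, -1.0]]
ft_force: [0.8, -0.1, -3.3]
grip_width: 0.0084
```

```bash
python3 chk.py c2.png; python3 chk.py c2.png
python3 - <<'E'
from h import *
# rectified +x face, 0.5mm/px, tool x -100..120, z -20..60
s=telemetry.observe();p=s['position'];R=s['tool_rot'];im,d=get_image('scene')
X,Z=np.meshgrid(np.arange(-100,120,.5),np.arange(-20,60,.5))
P=(np.stack([X.ravel()/1000,np.full(X.size,.0043),Z.ravel()/1000],1))@R.T+p
uv=proj('scene',P).astype(np.float32).reshape(*X.shape,2)
r=cv2.remap(im,uv[...,0],uv[...,1],cv2.INTER_CUBIC)
r=cv2.resize(r,None,fx=1.7,fy=1.7)
save('rect.png',r);print(r.shape)
E
```

```text
t 6.3 pos [0.4988 0.1686 0.2961] yaw 12.25 w 0.0084 F [ 0.8 -0.1 -3.3] 
 tx ty tz turn [ 0.01 -0.02  0.71] 0.05
plane [0.0021987  0.01097732 0.00456781] 2661 x rng [-0.09101839  0.10773792] z rng [-0.00659523  0.17595337]
hole3 [0.49194154 0.19893546 0.27840014] rel mid in rail axes mm [-67.5   0.   17.9]
t 6.4 pos [0.4986 0.1686 0.2965] yaw 12.25 w 0.0088 F [ 0.3 -0.3 -3. ] 
 tx ty tz turn [ 0.01 -0.    0.75] 0.05
plane [0.00262848 0.01007065 0.00454266] 2668 x rng [-0.09075727  0.1077286 ] z rng [-0.00622165  0.17552563]
hole3 [0.49178479 0.19894836 0.27864963] rel mid in rail axes mm [-67.7   0.   18.1]
(272, 748, 3)
```

View pics/rect.png

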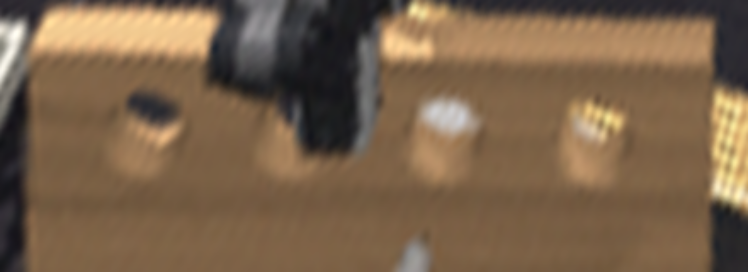

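>>> apply_moves:
  motion:
    - {"tx": 0,"ty": 0,"tz": 0.46,"turn": 0,"jaw": -1}
    - {"tx": 0,"ty": 0,"tz": 0.46,"turn": 0,"jaw": -1}
    - {"tx": 0,"ty": 0.8,"tz": 0.46,"turn": 0,"jaw": -1}
    - {"tx": 0,"ty": 1.6,"tz": 0.46,"turn": 0,"jaw": -1}
    - {"tx": 0,"ty": 1.6,"tz": 0.46,"turn": 0,"jaw": -1}

```text
time_s: 6.97
position: [0.5156, 0.1722, 0.2916]
tool_rot: [[-0.212, 0.977, -0.006], [0.977, 0.212, 0.001], [0.002, -0.005, -1.0]]
ft_force: [-0.3, -0.1, -2.4]
grip_width: 0.009
```

```bash
sed -i 's/\[.031,0,.018\]/[.0307,0,.0208]/' chk.py; sed -i 's/^go.*/go(.558+.0065,.2132-.03,.2605+.0208,12.2)/' chk.py; python3 chk.py c3.png
```

```text
t 6.9667 pos [0.5156 0.1722 0.2916] yaw 12.25 w 0.009 F [-0.3 -0.1 -2.4] 
 tx ty tz turn [0.04 5.02 1.  ] 0.05
plane [0.00234835 0.01186876 0.00511709] 2482 x rng [-0.09107579  0.10788669] z rng [-0.00651156  0.1636546 ]
hole3 [0.50824924 0.20214314 0.27079587] rel mid in rail axes mm [-50.9  -0.3  10.3]
```

View pics/c3.png

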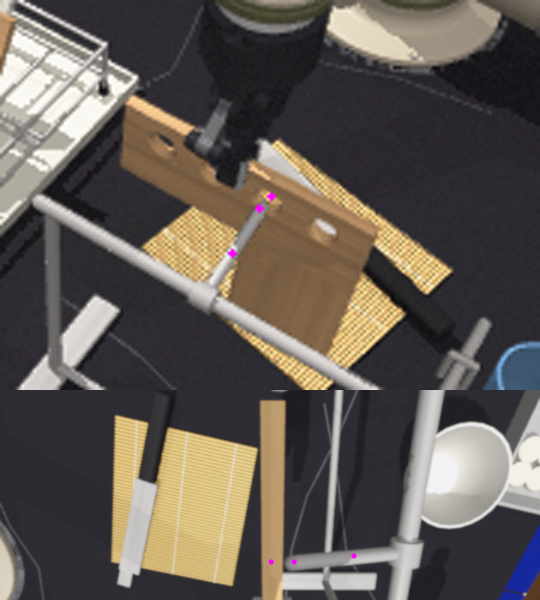

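>>> apply_moves:
  motion:
    - {"tx": 0,"ty": 0.7,"tz": 0,"turn": 0,"jaw": -1}
    - {"tx": 0,"ty": 1.4,"tz": 0.05,"turn": 0,"jaw": -1}
    - {"tx": 0,"ty": 2.0,"tz": 0.2,"turn": 0,"jaw": -1}
    - {"tx": 0,"ty": 2.6,"tz": 0.35,"turn": 0,"jaw": -1}
    - {"tx": 0,"ty": 2.6,"tz": 0.35,"turn": 0,"jaw": -1}

```text
time_s: 7.48
position: [0.5408, 0.1777, 0.2871]
tool_rot: [[-0.212, 0.977, -0.007], [0.977, 0.212, 0.001], [0.002, -0.007, -1.0]]
ft_force: [0.0, 0.5, -3.1]
grip_width: 0.0089
```

```bash
python3 chk.py c4.png
```

```text
t 7.4833 pos [0.5408 0.1777 0.2871] yaw 12.25 w 0.0089 F [ 0.   0.5 -3.1] 
 tx ty tz turn [0.03 2.43 0.56] 0.05
plane [0.00247268 0.01202773 0.00491553] 2267 x rng [-0.09097196  0.10779217] z rng [-0.00641645  0.17593115]
hole3 [0.53360972 0.20767178 0.26655975] rel mid in rail axes mm [-25.   -0.3   6.1]
```

>>> apply_moves:
  motion:
    - {"tx": 0,"ty": 0.8,"tz": 0.15,"turn": 0,"jaw": -1}
    - {"tx": 0,"ty": 1.6,"tz": 0.4,"turn": 0,"jaw": -1}
    - {"tx": 0,"ty": 2.4,"tz": 0.6,"turn": 0,"jaw": -1}
    - {"tx": 0,"ty": 2.4,"tz": 0.6,"turn": 0,"jaw": -1}
    - {"tx": 0,"ty": 2.4,"tz": 0.6,"turn": 0,"jaw": -1}

```text
time_s: 8.0
position: [0.5637, 0.1828, 0.2808]
tool_rot: [[-0.212, 0.977, -0.008], [0.977, 0.212, 0.0], [0.002, -0.008, -1.0]]
ft_force: [-1.0, -0.3, -2.5]
grip_width: 0.0087
```

>>> apply_moves:
  motion:
    - {"tx": 0,"ty": 0,"tz": 0.2,"turn": 0,"jaw": -1}
    - {"tx": 0,"ty": 0,"tz": 0.3,"turn": 0,"jaw": -1}
    - {"tx": 0,"ty": 0,"tz": 0.4,"turn": 0,"jaw": -1}
    - {"tx": 0,"ty": 0,"tz": 0.4,"turn": 0,"jaw": -1}
  squeeze: 30

```text
time_s: 8.33
position: [0.5634, 0.1828, 0.2766]
tool_rot: [[-0.212, 0.977, -0.009], [0.977, 0.212, 0.0], [0.002, -0.008, -1.0]]
ft_force: [-1.2, 0.2, -2.3]
grip_width: 0.0086
```

```bash
python3 chk.py c5.png
```

```text
t 8.3333 pos [0.5634 0.1828 0.2766] yaw 12.26 w 0.0086 F [-1.2  0.2 -2.3] 
 tx ty tz turn [ 0.02  0.11 -0.47] 0.06
plane [0.0023167  0.01127618 0.00425706] 2119 x rng [-0.09022404  0.10800372] z rng [-0.00660623  0.1769506 ]
hole3 [0.55682847 0.2127808  0.25605765] rel mid in rail axes mm [-1.2 -0.2 -4.4]
```

>>> apply_moves:
  motion:
    - {"tx": 0,"ty": 0,"tz": 0.1,"turn": 0,"jaw": -1}
    - {"tx": 0,"ty": 0,"tz": 0.15,"turn": 0,"jaw": -1}
    - {"tx": 0,"ty": 0,"tz": 0.2,"turn": 0,"jaw": -1}
    - {"tx": 0,"ty": 0,"tz": 0.2,"turn": 0,"jaw": -1}

```text
time_s: 8.77
position: [0.5636, 0.1828, 0.2754]
tool_rot: [[-0.212, 0.977, -0.007], [0.977, 0.212, 0.001], [0.002, -0.007, -1.0]]
ft_force: [-0.4, -0.5, 1.5]
grip_width: 0.0086
```

>>> apply_moves:
  motion:
    - {"tx": 0,"ty": 0,"tz": 0,"turn": 0,"jaw": -0.75}
    - {"tx": 0,"ty": 0,"tz": 0,"turn": 0,"jaw": -0.7}
    - {"tx": 0,"ty": 0,"tz": 0,"turn": 0,"jaw": -0.6}
    - {"tx": 0,"ty": 0,"tz": 0,"turn": 0,"jaw": -0.5}
    - {"tx": 0,"ty": 0,"tz": 0,"turn": 0,"jaw": -0.5}
  squeeze: 20

```text
time_s: 9.18
position: [0.5636, 0.1828, 0.2754]
tool_rot: [[-0.212, 0.977, -0.007], [0.977, 0.212, 0.001], [0.002, -0.007, -1.0]]
ft_force: [-0.2, -0.2, -0.2]
grip_width: 0.0216
```

```bash
python3 chk.py c6.png
```

```text
t 9.1833 pos [0.5636 0.1828 0.2754] yaw 12.26 w 0.0216 F [-0.2 -0.2 -0.2] 
 tx ty tz turn [ 0.02  0.09 -0.59] 0.06
plane [-0.04766314 -0.08805492  0.00651805] 1768 x rng [-0.09041907  0.10835384] z rng [-0.00559503  0.17526153]
hole3 [0.55694922 0.2127727  0.25464017] rel mid in rail axes mm [-1.1 -0.2 -5.9]
```

View pics/c6.png

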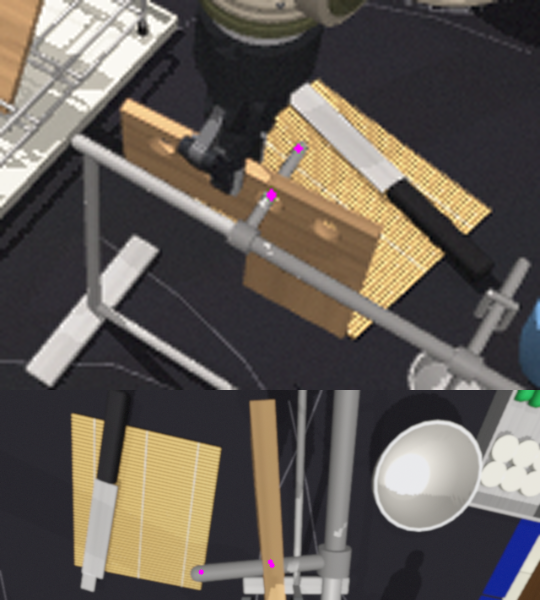

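>>> apply_moves:
  motion:
    - {"tx": 0,"ty": -0.1,"tz": 0,"turn": 0,"jaw": -0.35}
    - {"tx": 0,"ty": -0.1,"tz": 0,"turn": 0,"jaw": -0.35}
    - {"tx": 0,"ty": -0.1,"tz": -0.5,"turn": 0,"jaw": -0.35}
    - {"tx": 0,"ty": -0.1,"tz": -1.2,"turn": 0,"jaw": -0.35}
    - {"tx": 0,"ty": -0.1,"tz": -2.2,"turn": 0,"jaw": -0.35}

```text
time_s: 9.7
position: [0.5627, 0.1825, 0.2978]
tool_rot: [[-0.212, 0.977, -0.008], [0.977, 0.212, 0.001], [0.002, -0.008, -1.0]]
ft_force: [0.3, -0.3, -0.1]
grip_width: 0.0277
```

>>> apply_moves:
  motion:
    - {"tx": 0,"ty": 0,"tz": -2,"turn": 0,"jaw": -0.35}
    - {"tx": 0,"ty": 0,"tz": -5,"turn": 0,"jaw": -0.35}
    - {"tx": 0,"ty": 0,"tz": -9,"turn": 0,"jaw": -0.35}
    - {"tx": 0,"ty": 0,"tz": -12,"turn": 0,"jaw": -0.35}
    - {"tx": 0,"ty": 0,"tz": -12,"turn": 0,"jaw": -0.35}

```text
time_s: 10.12
position: [0.5638, 0.1825, 0.4253]
tool_rot: [[-0.212, 0.977, 0.004], [0.977, 0.212, 0.002], [0.001, 0.005, -1.0]]
ft_force: [0.3, 0.4, -0.1]
grip_width: 0.0281
```

>>> apply_moves:
  motion:
    - {"tx": 0,"ty": -4,"tz": 0,"turn": 0,"jaw": -0.35}
    - {"tx": 0,"ty": -8,"tz": 0,"turn": 0,"jaw": -0.35}
    - {"tx": 0,"ty": -12,"tz": 0,"turn": 0,"jaw": -0.35}
    - {"tx": 0,"ty": -12,"tz": 0,"turn": 0,"jaw": -0.35}
    - {"tx": 0,"ty": -12,"tz": 0,"turn": 0,"jaw": -0.35}

```text
time_s: 10.53
position: [0.4449, 0.1569, 0.4262]
tool_rot: [[-0.212, 0.977, 0.007], [0.977, 0.212, 0.002], [0.001, 0.007, -1.0]]
ft_force: [0.9, -0.6, -0.2]
grip_width: 0.0276
```

Run:
```python
from h import *
go(.5,.1,.4,12)
mid=np.array([.558,.2132,.2605]);R=np.array([[.977,-.211,0],[.211,.977,0],[0,0,1.]])
for i in range(3):
    im,d=get_image('scene');W=world('scene',d);L=(W-mid)@R
    hsv=cv2.cvtColor(im,cv2.COLOR_RGB2HSV)
    m=(hsv[...,0]<22)&(hsv[...,1]>60)&(d>0)&(abs(L[...,0])<.05)&(abs(L[...,1])<.16)&(L[...,2]>-.2)&(L[...,2]<.05)
    Q=L[m]
    for _ in range(3):
        A=np.c_[Q[:,[1,2]],np.ones(len(Q))];k=np.linalg.lstsq(A,Q[:,0],rcond=None)[0];Q=Q[abs(Q[:,0]-A@k)<.004]
    # top edge slope
    bins=[(y,np.percentile(Q[abs(Q[:,1]-y)<.006][:,2],99)) for y in np.arange(-.11,.07,.012) if (abs(Q[:,1]-y)<.006).sum()>8]
    b=np.array(bins);f=np.polyfit(b[:,0],b[:,1],1)
    print('plane',k.round(3),'ext',Q.min(0).round(3),Q.max(0).round(3),'level deg',np.degrees(np.arctan(f[0])).round(2))
save('f.png',cv2.resize(im[60:400,150:560],(800,600)))
```

```text
t 10.5333 pos [0.4449 0.1569 0.4262] yaw 12.27 w 0.0276 F [ 0.9 -0.6 -0.2] 
 tx ty tz turn [-6.73  4.16  2.65] 0.27
plane [0.007 0.066 0.003] ext [-0.009 -0.123 -0.162] [0.006 0.077 0.022] level deg -0.34
plane [0.005 0.066 0.003] ext [-0.009 -0.123 -0.162] [0.006 0.077 0.022] level deg -0.24
plane [0.003 0.065 0.003] ext [-0.01  -0.123 -0.164] [0.006 0.077 0.022] level deg -0.35
```

View pics/f.png

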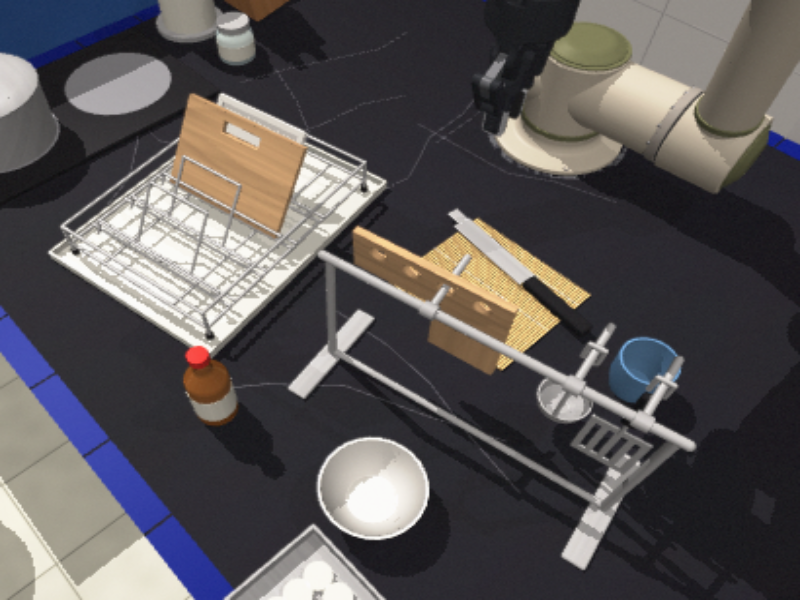

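>>> apply_moves:
  motion:
    - {"tx": 0,"jaw": -0.35}
    - {"tx": 0,"jaw": -0.35}
    - {"tx": 0,"jaw": -0.35}
    - {"tx": 0,"jaw": -0.35}
    - {"tx": 0,"jaw": -0.35}

```text
invalid input
```

>>> apply_moves:
  motion:
    - {"tx": 0,"jaw": -0.35}
    - {"tx": 0,"jaw": -0.35}
    - {"tx": 0,"jaw": -0.35}
    - {"tx": 0,"jaw": -0.35}
    - {"tx": 0,"jaw": -0.35}

```text
invalid input
```

Run:
```python
from h import *
mid=np.array([.558,.2132,.2605]);R=np.array([[.977,-.211,0],[.211,.977,0],[0,0,1.]])
for i in range(24):
    im,d=get_image('scene')
    if i%4 and i<23: continue
    L=(world('scene',d)-mid)@R;hsv=cv2.cvtColor(im,cv2.COLOR_RGB2HSV)
    m=(hsv[...,0]<22)&(hsv[...,1]>60)&(d>0)&(abs(L[...,0])<.05)&(abs(L[...,1])<.16)&(L[...,2]>-.2)&(L[...,2]<.05)
    Q=L[m]
    for _ in range(3):
        A=np.c_[Q[:,[1,2]],np.ones(len(Q))];k=np.linalg.lstsq(A,Q[:,0],rcond=None)[0];Q=Q[abs(Q[:,0]-A@k)<.004]
    b=np.array([(y,np.percentile(Q[abs(Q[:,1]-y)<.006][:,2],99)) for y in np.arange(-.11,.07,.012) if (abs(Q[:,1]-y)<.006).sum()>8])
    print(telemetry.observe()['time_s'],k.round(4),Q.mean(0).round(4),np.degrees(np.polyfit(b[:,0],b[:,1],1)[0]).round(2))
```

```text
10.7333 [0.002  0.0641 0.0028] [ 0.0002 -0.0054 -0.0407] -0.07
10.9333 [0.009  0.0641 0.0029] [ 0.0002 -0.0053 -0.041 ] -0.22
11.1333 [0.0223 0.0645 0.0029] [ 0.0002 -0.0057 -0.0409] -0.83
11.3333 [0.0272 0.0636 0.0028] [ 0.0001 -0.0052 -0.0412] -0.87
11.5333 [0.0207 0.0636 0.0028] [ 0.0002 -0.0055 -0.0409] -0.66
11.7333 [0.0093 0.064  0.0028] [ 0.0002 -0.0052 -0.0409] -0.36
11.8833 [0.0042 0.0642 0.0029] [ 0.0002 -0.0054 -0.0409] -0.33
```

Run:
```python
from h import *
mid=np.array([.558,.2132,.2605]);R=np.array([[.977,-.211,0],[.211,.977,0],[0,0,1.]])
for i in range(110):
    im,d=get_image('scene')
    if i%5 or 20<i<80: continue
    L=(world('scene',d)-mid)@R;hsv=cv2.cvtColor(im,cv2.COLOR_RGB2HSV)
    m=(hsv[...,0]<22)&(hsv[...,1]>60)&(d>0)&(abs(L[...,0])<.05)&(abs(L[...,1])<.16)&(L[...,2]>-.2)&(L[...,2]<.05)
    Q=L[m]
    for _ in range(3):
        A=np.c_[Q[:,[1,2]],np.ones(len(Q))];k=np.linalg.lstsq(A,Q[:,0],rcond=None)[0];Q=Q[abs(Q[:,0]-A@k)<.004]
    print(round(telemetry.observe()['time_s'],2),k.round(4),Q.mean(0).round(4))
```

```text
11.93 [0.0047 0.0634 0.0028] [ 0.0003 -0.0056 -0.0407]
12.18 [0.0137 0.0646 0.0029] [ 0.0002 -0.0052 -0.0411]
12.43 [0.0243 0.0639 0.0029] [ 0.0002 -0.0056 -0.0409]
12.68 [0.0208 0.0643 0.0029] [ 0.0002 -0.0054 -0.041 ]
12.93 [0.0104 0.0641 0.0029] [ 0.0002 -0.0055 -0.0409]
15.93 [0.0175 0.064  0.0029] [ 0.0002 -0.0054 -0.0409]
16.18 [0.0194 0.0641 0.0029] [ 0.0002 -0.0058 -0.041 ]
16.43 [0.0151 0.0646 0.0029] [ 0.0002 -0.0057 -0.041 ]
16.68 [0.0111 0.0635 0.0028] [ 0.0002 -0.0055 -0.0407]
16.93 [0.0135 0.064  0.0029] [ 0.0002 -0.005  -0.041 ]
17.18 [0.0187 0.0642 0.0029] [ 0.0002 -0.0056 -0.0408]
```

>>> apply_moves:
  motion:
    - {"tx": 0,"ty": 0,"tz": 0,"turn": 0,"jaw": -0.35}
    - {"tx": 0,"ty": 0,"tz": 0,"turn": 0,"jaw": -0.35}
    - {"tx": 0,"ty": 0,"tz": 0,"turn": 0,"jaw": -0.35}
    - {"tx": 0,"ty": 0,"tz": 0,"turn": 0,"jaw": -0.35}
    - {"tx": 0,"ty": 0,"tz": 0,"turn": 0,"jaw": -0.35}

```text
time_s: 17.8
position: [0.4466, 0.157, 0.4247]
tool_rot: [[-0.212, 0.977, 0.004], [0.977, 0.212, 0.002], [0.001, 0.005, -1.0]]
ft_force: [-0.7, -0.0, -0.4]
grip_width: 0.0273
```

>>> apply_moves:
  motion:
    - {"tx": 0,"ty": 0,"tz": 0,"turn": 0,"jaw": -0.35}
    - {"tx": 0,"ty": 0,"tz": 0,"turn": 0,"jaw": -0.35}
    - {"tx": 0,"ty": 0,"tz": 0,"turn": 0,"jaw": -0.35}
    - {"tx": 0,"ty": 0,"tz": 0,"turn": 0,"jaw": -0.35}
    - {"tx": 0,"ty": 0,"tz": 0,"turn": 0,"jaw": -0.35}

```text
time_s: 18.22
position: [0.4466, 0.157, 0.4247]
tool_rot: [[-0.212, 0.977, 0.004], [0.977, 0.212, 0.002], [0.001, 0.005, -1.0]]
ft_force: [0.1, 0.2, -1.0]
grip_width: 0.0277
```

>>> apply_moves:
  motion:
    - {"tx": 0,"ty": 0,"tz": 0,"turn": 0,"jaw": -0.35}
    - {"tx": 0,"ty": 0,"tz": 0,"turn": 0,"jaw": -0.35}
    - {"tx": 0,"ty": 0,"tz": 0,"turn": 0,"jaw": -0.35}
    - {"tx": 0,"ty": 0,"tz": 0,"turn": 0,"jaw": -0.35}
    - {"tx": 0,"ty": 0,"tz": 0,"turn": 0,"jaw": -0.35}

```text
time_s: 18.63
position: [0.4466, 0.157, 0.4247]
tool_rot: [[-0.212, 0.977, 0.004], [0.977, 0.212, 0.002], [0.001, 0.004, -1.0]]
ft_force: [0.2, 0.2, 0.4]
grip_width: 0.028
```

>>> apply_moves:
  motion:
    - {"tx": 0,"ty": 0,"tz": 0,"turn": 0,"jaw": -0.35}
    - {"tx": 0,"ty": 0,"tz": 0,"turn": 0,"jaw": -0.35}
    - {"tx": 0,"ty": 0,"tz": 0,"turn": 0,"jaw": -0.35}
    - {"tx": 0,"ty": 0,"tz": 0,"turn": 0,"jaw": -0.35}
    - {"tx": 0,"ty": 0,"tz": 0,"turn": 0,"jaw": -0.35}

```text
time_s: 19.05
position: [0.4466, 0.157, 0.4247]
tool_rot: [[-0.212, 0.977, 0.004], [0.977, 0.212, 0.002], [0.001, 0.005, -1.0]]
ft_force: [0.4, 0.2, -0.5]
grip_width: 0.0276
```

>>> apply_moves:
  motion:
    - {"tx": 0,"ty": 0,"tz": 0,"turn": 0,"jaw": -0.35}
    - {"tx": 0,"ty": 0,"tz": 0,"turn": 0,"jaw": -0.35}
    - {"tx": 0,"ty": 0,"tz": 0,"turn": 0,"jaw": -0.35}
    - {"tx": 0,"ty": 0,"tz": 0,"turn": 0,"jaw": -0.35}
    - {"tx": 0,"ty": 0,"tz": 0,"turn": 0,"jaw": -0.35}

```text
time_s: 19.47
position: [0.4466, 0.157, 0.4247]
tool_rot: [[-0.212, 0.977, 0.004], [0.977, 0.212, 0.002], [0.001, 0.005, -1.0]]
ft_force: [-0.3, 0.5, -0.7]
grip_width: 0.0278
```

>>> apply_moves:
  motion:
    - {"tx": 0,"ty": 0,"tz": 0,"turn": 0,"jaw": -0.35}
    - {"tx": 0,"ty": 0,"tz": 0,"turn": 0,"jaw": -0.35}
    - {"tx": 0,"ty": 0,"tz": 0,"turn": 0,"jaw": -0.35}
    - {"tx": 0,"ty": 0,"tz": 0,"turn": 0,"jaw": -0.35}
    - {"tx": 0,"ty": 0,"tz": 0,"turn": 0,"jaw": -0.35}

```text
time_s: 19.88
position: [0.4466, 0.157, 0.4247]
tool_rot: [[-0.212, 0.977, 0.004], [0.977, 0.212, 0.002], [0.001, 0.005, -1.0]]
ft_force: [0.4, -0.0, -0.6]
grip_width: 0.028
```

>>> apply_moves:
  motion:
    - {"tx": 0,"ty": 0,"tz": 0,"turn": 0,"jaw": -0.35}
    - {"tx": 0,"ty": 0,"tz": 0,"turn": 0,"jaw": -0.35}
    - {"tx": 0,"ty": 0,"tz": 0,"turn": 0,"jaw": -0.35}
    - {"tx": 0,"ty": 0,"tz": 0,"turn": 0,"jaw": -0.35}
    - {"tx": 0,"ty": 0,"tz": 0,"turn": 0,"jaw": -0.35}

```text
time_s: 20.3
position: [0.4466, 0.157, 0.4247]
tool_rot: [[-0.212, 0.977, 0.004], [0.977, 0.212, 0.002], [0.001, 0.005, -1.0]]
ft_force: [0.5, -0.1, -0.5]
grip_width: 0.0277
```

>>> apply_moves:
  motion:
    - {"tx": 0,"ty": 0,"tz": 0,"turn": 0,"jaw": -0.35}
    - {"tx": 0,"ty": 0,"tz": 0,"turn": 0,"jaw": -0.35}
    - {"tx": 0,"ty": 0,"tz": 0,"turn": 0,"jaw": -0.35}
    - {"tx": 0,"ty": 0,"tz": 0,"turn": 0,"jaw": -0.35}
    - {"tx": 0,"ty": 0,"tz": 0,"turn": 0,"jaw": -0.35}

```text
time_s: 20.72
position: [0.4466, 0.157, 0.4247]
tool_rot: [[-0.212, 0.977, 0.004], [0.977, 0.212, 0.002], [0.001, 0.005, -1.0]]
ft_force: [-1.1, -1.5, 0.4]
grip_width: 0.028
```

Run:
```python
from h import *
mid=np.array([.558,.2132,.2605]);R=np.array([[.977,-.211,0],[.211,.977,0],[0,0,1.]])
for i in range(26):
    im,d=get_image('scene')
    if i%5: continue
    L=(world('scene',d)-mid)@R;hsv=cv2.cvtColor(im,cv2.COLOR_RGB2HSV)
    m=(hsv[...,0]<22)&(hsv[...,1]>60)&(d>0)&(abs(L[...,0])<.05)&(abs(L[...,1])<.16)&(L[...,2]>-.2)&(L[...,2]<.05)
    Q=L[m]
    for _ in range(3):
        A=np.c_[Q[:,[1,2]],np.ones(len(Q))];k=np.linalg.lstsq(A,Q[:,0],rcond=None)[0];Q=Q[abs(Q[:,0]-A@k)<.004]
    print(round(telemetry.observe()['time_s'],2),k.round(4),Q.mean(0).round(4))
print(close_job())
```

```text
20.77 [0.0164 0.0641 0.0029] [ 0.0002 -0.0056 -0.0408]
21.02 [0.0157 0.0636 0.0029] [ 0.0002 -0.0052 -0.0409]
21.27 [0.0152 0.0645 0.0029] [ 0.0002 -0.0055 -0.0412]
21.52 [0.0142 0.0648 0.0029] [ 0.0002 -0.0053 -0.0411]
21.77 [0.0149 0.0638 0.0028] [ 0.0002 -0.0057 -0.041 ]
22.02 [0.0168 0.0643 0.0028] [ 0.0001 -0.0056 -0.041 ]
the job is handed in; nothing more can be done
None
```

The L-shaped board is hanging by itself on the free hook, about half-way along it, through hole 3. That hole lies almost exactly over the board's centre of mass (y ≈ +21 mm). I gripped the board between holes 2 and 3, drew it out of the rack along its lean, put it on the hook, released it and backed off. I handed the job in at about 22 s.

- **Level:** the top edge measured 0.1 to 0.9° off level while the board was still swaying a little after release. I did not measure it again once it had settled.
- **At rest:** the sway died down, and over the last 1.3 s before handing in the measured angles changed by only about 0.1°. The face leans about 3.7°.
- **Forces:** the highest wrist-force reading was about 13 N, while pulling the board out past the rack divider.
- **Robot clear:** the gripper is well away from the board, with near-zero contact force.
- **Other things:** in the last picture they look to be where they were, judged by eye rather than measured.

Two wait calls were refused for missing fields and moved nothing.

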